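# Single out one brass insert for the mould

### The arm

A 6-joint arm with a two-finger parallel gripper is mounted at the origin on the work surface. World frame = base frame: x ahead of the robot, y to its left, z up, the work surface at z = 0. Lengths are in m, angles in rad, forces in N, time in s.
With the tool pointing down it reaches from about 0.3 to 0.775 m from the base axis. Payload 14.6 kg.
Tool frame: the origin (TCP) lies midway between the tips of the shut fingers; the grasp point (between the pads) lies 19 mm behind it; z points along the fingers, x is the direction in which the jaws open and shut, and the axes are right-handed (so a half turn about z gives the same grasp; the last joint's range is limited). The gripper opens to 94 mm and grips with 3 to 60 N. Pads are 16 mm wide; open, the fingers measure 119 mm over their backs; the gripper's body (75 mm by 177 mm) begins 78 mm behind the grasp point.
Start: joints at [1.173, 0.3, 1.521, -0, 1.321, -0.067], TCP at [0.179, 0.52, 0.205] pointing down, gripper open.
Joint ranges: [-3.03, 3.03], [-0.79, 2.21], [0.23, 2.52], [-1.04, 4.18], [0, 3.07], [-2.55, 2.55]. Speed limits (rad/s): [2.22, 2.22, 2.57, 3.14, 3.14, 3.14].

### API

Orientations are given as a unit quaternion [w, x, y, z].
In Python, from workcell import robot gives the robot as it stands. The module is installed in compiled form; this text tells all that it offers.
- The arm moves only by the tool apply_moves, never from a script. Its argument "deltas" is a list of rows, each a list of 7 numbers: the turn, a rotation vector about the tool's x, y, z in degrees, then the shift along the tool's x, y, z in cm, then the opening, from 0 (shut) to 1 (fully open). A call has 1 to 12 rows; each row is the pose to reach, as a shift and turn from the pose commanded when the call began, along the tool's axes at that moment; what a row does not reach only later rows make up. A row lasts 1/12 s, in which the tool goes at most 41.7 mm and 7.16 degrees, less where a joint would pass 70% of its speed; a pose out of reach is approached as far as the arm can. A call with a gripper value outside its range is refused whole. The fingers move at their own pace and stop on an object; the grip force is fixed at half the most. Time passes only in rows, so rows that repeat a pose let the fingers close. It gives the time, the measured TCP pose, the force and the opening at its end, in the units of the state.
- robot.state(): the state, without advancing time (a new reading comes with each control period).
- robot.camera(name): name is "scene" or "top"; returns a dict with "pixels" (400x640x3 uint8, red, green, blue), "fx", "fy", "cx", "cy" (pixels), "cam_to_world" (4x4, takes a point from camera to world coordinates). Camera axes: x right, y down, z forward; pixel columns grow to the right and rows downward; lengths in m; the calibration is good to about 2 mm. A picture is of the moment at which its call begins. There is no depth.
- robot.finish_job(): hands the job in, once; it reports no verdict.
The state is a dict: "time_s": time; "qpos": joint angles; "joint_vel": joint speeds; "effort": joint torques, N m; "tool_pos": TCP position; "tcp_rot": TCP orientation; "ft_force": force on the tool from outside, world axes, zero at the start; "wrist_torque": the same for the moment, N m; "finger_gap": finger opening in m.
Only numpy, scipy, OpenCV 4.12 (cv2) and the standard library are available. Lean on these libraries where they do the work, as an engineer would, in place of code of your own. Each camera call takes 0.05 s, during which the arm holds its last target.

### The job

On the feeder that holds the brass inserts (yellow knob), push the plunger fully in once so that a single insert comes out, and let the plunger spring back. Then, without lifting or tipping the insert, nudge it sideways along the landing plate with a fingertip until it is fully home in the nest, up against the green stop. Leave the steel insert feeder and everything else on the bench alone.

Things in the scene. Friction and masses are not known exactly. Their poses are not given: they have to be found in the camera images.
- feeder_brass: Feeder fixed to the bench, with four brass inserts and a yellow knob. Origin on the bench under the magazine centre; +x: the way the plunger pushes and inserts come out; +y: from outlet to nest. In its frame, mm: bed and landing plate 8 thick (inserts lie at z 8); magazine x -22..21, y -22..22, top z 76; landing plate x 22..88, y -62..104; spring tube y -51..-38, x -104..28, top z 41.
- plunger_brass (a joint): Plunger travel along the brass feeder's +x, m: 0 out at rest, 0.062 fully in (hard stop). Fully in, it has swept the lowest insert out onto the landing plate, centre 58 mm in front of the magazine's. A spring pushes back, 2 N at rest to 7 N fully in (sliding friction adds up to 3 N); let go, it returns in under 1 s and the next insert drops.
- knob_brass (a point): Centre of the rear face of the brass feeder's yellow mushroom knob (36 mm across, flat face 28 mm across, 35 mm above the bench); it moves with the plunger. Push it along the feeder's +x.
- nest_brass (a point): Where the centre of the underside of an insert fully home lies (green spot; feeder x 60, y 78, z 8 mm), 15 mm before the green stop block, which is 18 mm high (top at z 26).
- outlet_brass (a point): On the landing plate where the ejected insert's centre comes to lie (feeder x 58, y 0, z 8 mm). A lane with lips 3 mm high runs from here along the feeder's +y to the nest: 33 mm wide at the nest; outer lip at x 79 narrowing to 76.5, inner lip from y 22 on at x 43.5. The side towards -y is open for a finger to reach in.
- brass1: Lowest brass insert in the brass feeder, the one that is ejected: knurled ring, 30 mm across, 16 mm high, about 65 g; origin at the centre of its underside, z up along its axis. 
- brass2: Second brass insert from below: knurled ring, 30 mm across, 16 mm high, about 65 g; origin at the centre of its underside, z up along its axis. 
- brass3: Third brass insert from below: knurled ring, 30 mm across, 16 mm high, about 65 g; origin at the centre of its underside, z up along its axis. 
- brass4: Top brass insert: knurled ring, 30 mm across, 16 mm high, about 65 g; origin at the centre of its underside, z up along its axis. 
- feeder_steel: The other feeder, same build and sizes, holding three steel (grey) inserts; its knob is black. Which feeder stands left and which right varies. Its frame is laid out in the same way.
- plunger_steel (a joint): Travel of the steel feeder's plunger, m: 0 = out at rest. To be left alone.
- steel1: Lowest steel insert in the steel feeder: knurled ring, 30 mm across, 16 mm high, about 65 g; origin at the centre of its underside, z up along its axis. 
- steel2: Second steel insert: knurled ring, 30 mm across, 16 mm high, about 65 g; origin at the centre of its underside, z up along its axis. 
- steel3: Top steel insert: knurled ring, 30 mm across, 16 mm high, about 65 g; origin at the centre of its underside, z up along its axis. 
- fitting_white: Bystander: white moulded pipe socket, 50 mm across, 45 mm high, standing; origin under its centre.
- fitting_green: Bystander: green moulded pipe socket, 50 mm across, 45 mm high, standing; origin under its centre.
- screwdriver: Bystander: screwdriver with a red handle, 190 mm long, lying along its x.
- spray_can: Bystander: blue spray can with a red cap, 54 mm across, 170 mm high, standing; origin under its centre.
- grease_jar: Bystander: jar with a yellow label and a black lid, 64 mm across, 60 mm high; origin under its centre.
- plug_gauge: Bystander: steel plug gauge with a blue sleeve, 105 mm long, 19 mm thick, lying along its x; origin at one end.

How it is judged:
On the way, in this order (a step that is already met when the one before it is completed fails the run):
1. the brass feeder's plunger is pushed fully in and the lowest brass insert is out on the landing plate (value of joint plunger_brass above 0.056 m and x of brass1 in the frame of feeder_brass above 0.05 m), for 0.05 s.
2. the plunger is let go and springs back out, the insert left in front of the outlet (value of joint plunger_brass below 0.004 m and x of brass1 in the frame of feeder_brass above 0.046 m and y of brass1 in the frame of feeder_brass below 0.06 m), for 0.1 s.
At the end, for the whole second after the job is handed in: The first brass insert rests flat in the nest, within 5 mm of its middle; the plunger is back out (within 4 mm); the other brass inserts are in the magazine, the next one down on the bed; the steel feeder is as it was; no bystander has moved more than 20 mm (horizontal distance between brass1 and nest_brass below 0.005 m and z of brass1 in the frame of feeder_brass between 0.006 and 0.0105 m and angle between brass1's own z axis and vertical below 0.12 rad and linear speed of brass1 below 0.01 m/s and value of joint each of plunger_brass, plunger_steel below 0.004 m and x of brass2 in the frame of feeder_brass between -0.008 and 0.008 m and y of brass2 in the frame of feeder_brass between -0.008 and 0.008 m and x of brass3 in the frame of feeder_brass between -0.008 and 0.008 m and y of brass3 in the frame of feeder_brass between -0.008 and 0.008 m and x of brass4 in the frame of feeder_brass between -0.008 and 0.008 m and y of brass4 in the frame of feeder_brass between -0.008 and 0.008 m and x of steel1 in the frame of feeder_steel between -0.008 and 0.008 m and y of steel1 in the frame of feeder_steel between -0.008 and 0.008 m and x of steel2 in the frame of feeder_steel between -0.008 and 0.008 m and y of steel2 in the frame of feeder_steel between -0.008 and 0.008 m and x of steel3 in the frame of feeder_steel between -0.008 and 0.008 m and y of steel3 in the frame of feeder_steel between -0.008 and 0.008 m and z of brass2 in the frame of feeder_brass below 0.0115 m and distance of each of fitting_white, fitting_green, screwdriver, spray_can, grease_jar, plug_gauge from where it was at the start of the episode below 0.02 m); the robot touches nothing.
It fails at once if the insert is pushed with anything but the fingers (contact force between the arm and brass1 above 1 N).
It fails at once if a second brass insert leaves the magazine (x of any of brass2, brass3, brass4 in the frame of feeder_brass above 0.018 m).
It fails at once if the ejected insert is lifted off the plate or tipped over, or one in the brass magazine is pulled upward (z of brass1 in the frame of feeder_brass above 0.018 m or angle between brass1's own z axis and vertical above 0.5 rad or z of brass2 in the frame of feeder_brass above 0.032 m or z of brass3 in the frame of feeder_brass above 0.048 m or z of brass4 in the frame of feeder_brass above 0.064 m).
It fails at once if the steel feeder is operated or its inserts disturbed (value of joint plunger_steel above 0.008 m or distance of any of steel1, steel2, steel3 from where it was at the start of the episode above 0.02 m).
It fails at once if a tool, fitting, can or jar standing by is moved more than 20 mm (distance of any of fitting_white, fitting_green, screwdriver, spray_can, grease_jar, plug_gauge from where it was at the start of the episode above 0.02 m).
It also fails if it takes over 48 s, if anything falls off the work surface, if the arm or the gripper's body presses on something with over 40 N, if the wrist force passes 120 N, or if a joint passes its speed limit or range.

## Working session

There is one attempt and no reset: what is moved stays moved. The work goes in short steps, Python scripts to look and compute and a tool call to move; the robot and the scene stay as the last step left them, time stands still between calls to the robot, and variables do not carry over. Pictures are saved under pics/ and viewed, and the job is handed in when it is done.

Besides the shell and the picture viewer there is one more tool, called after "Emit:" as a command line: name --pt "numbers of a row" for each row, then --argument value for the rest. apply_moves: Moves the arm, as the interface text tells. Its arguments: {"type":"object","properties":{"deltas":{"type":"array","items":{"type":"array","items":{"type":"number"}}}},"required":["deltas"]}

```bash
mkdir -p pics; cat > h.py <<'E'
import numpy as np, cv2
from workcell import robot
def snap(name,tag):
    c=robot.camera(name); cv2.imwrite(f'pics/{tag}.png',cv2.cvtColor(c['pixels'],cv2.COLOR_RGB2BGR))
    np.savez(f'pics/{tag}.npz',**{k:np.array(v) for k,v in c.items()}); return c
def load(tag): return dict(np.load(f'pics/{tag}.npz'))
def onplane(c,u,v,z):
    T=c['cam_to_world']; d=T[:3,:3]@np.array([(u-c['cx'])/c['fx'],(v-c['cy'])/c['fy'],1]); o=T[:3,3]
    return o+d*(z-o[2])/d[2]
def proj(c,p):
    T=c['cam_to_world']; q=T[:3,:3].T@(np.array(p)-T[:3,3]); return np.array([c['fx']*q[0]/q[2]+c['cx'],c['fy']*q[1]/q[2]+c['cy']])
E
python3 - <<'E'
from h import *
for n in('scene','top'):
    c=snap(n,n+'0'); print(n,c['fx'],c['cx'],c['cy'],np.round(c['cam_to_world'],3))
print(robot.state())
E
```

```text
scene 463.0023291190834 313.3025191593465 203.05952807322535 [[ 0.347  0.555 -0.755  1.57 ]
 [ 0.938 -0.189  0.292 -0.378]
 [ 0.019 -0.81  -0.587  0.797]
 [ 0.     0.     0.     1.   ]]
top 402.09035802252345 328.06754668971456 200.4940316644786 [[-0.01  -0.983  0.185  0.378]
 [-1.     0.009 -0.006 -0.004]
 [ 0.004 -0.185 -0.983  1.168]
 [ 0.     0.     0.     1.   ]]
{'time_s': 0.1, 'qpos': array([ 1.17338580e+00,  3.00459446e-01,  1.52147225e+00, -1.99287951e-05,
        1.32068340e+00, -6.65865204e-02]), 'joint_vel': array([-0.00103029, -0.00129267, -0.00062619, -0.00053383, -0.00076424,
        0.00064363]), 'effort': array([ 2.84395028e-03, -5.32641327e+01, -3.53284585e+01,  7.10261171e-02,
        2.35156284e-02, -6.42423970e-05]), 'tool_pos': array([0.17857042, 0.5199791 , 0.20493876]), 'tcp_rot': array([ 2.76902017e-04,  8.13884957e-01,  5.81025831e-01, -4.29845509e-04]), 'ft_force': array([ 0.18478585, -0.24035082, -0.09985018]), 'wrist_torque': array([-0.03318758, -0.00852411, -0.01149144]), 'finger_gap': 0.09398015354539256}
```

View pics/scene0.png

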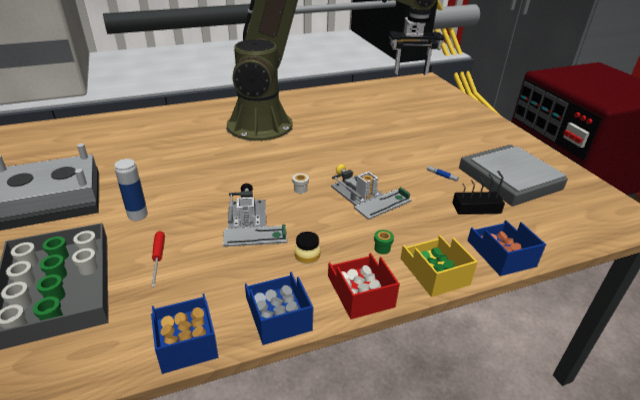

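View pics/top0.png

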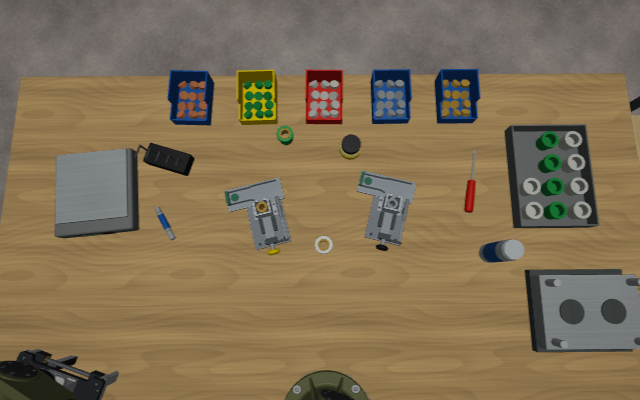

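The brass feeder, with its yellow knob, is on the left in the top view: knob at about (273,251), magazine at about (263,207). The steel feeder is on the right at about (390,205). I'll zoom in on the brass one.

```bash
python3 - <<'E'
import cv2
a=cv2.imread('pics/top0.png')[165:265,210:310]; cv2.imwrite('pics/topz.png',cv2.resize(a,(600,600),interpolation=cv2.INTER_CUBIC))
a=cv2.imread('pics/scene0.png')[155:225,320:420]; cv2.imwrite('pics/scz.png',cv2.resize(a,(800,560),interpolation=cv2.INTER_CUBIC))
E
```

```text
(no output)
```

View pics/topz.png

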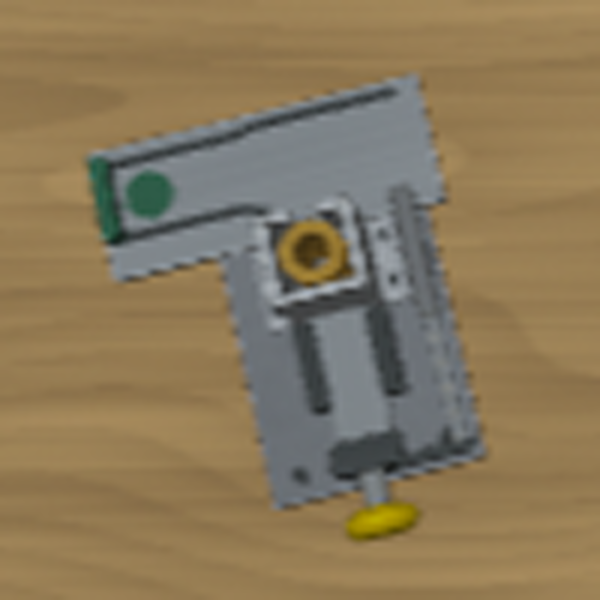

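View pics/scz.png

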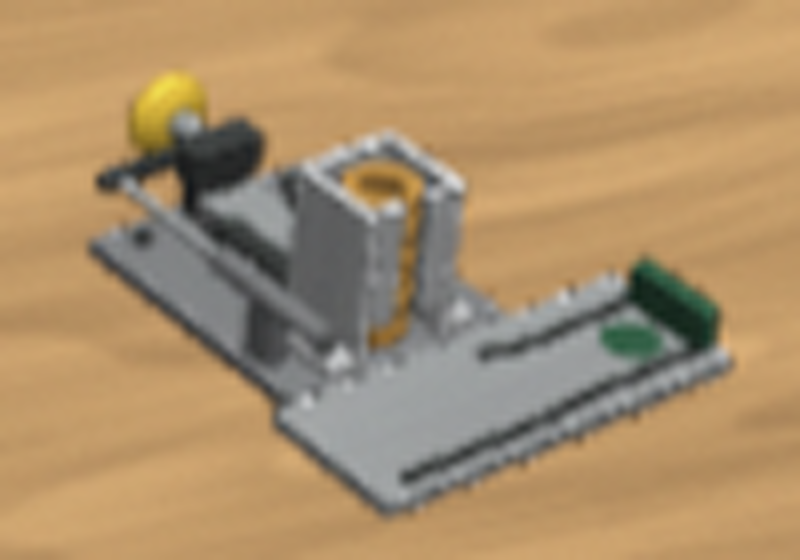

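```bash
cat >> h.py <<'E'
def tri(cs,uvs):
    A=[];b=[]
    for c,(u,v) in zip(cs,uvs):
        T=c['cam_to_world'];d=T[:3,:3]@np.array([(u-c['cx'])/c['fx'],(v-c['cy'])/c['fy'],1]);d/=np.linalg.norm(d)
        P=np.eye(3)-np.outer(d,d);A.append(P);b.append(P@T[:3,3])
    A=np.vstack(A);b=np.hstack(b);return np.linalg.lstsq(A,b,rcond=None)[0]
E
cat > fit.py <<'E'
from h import *
from scipy.optimize import least_squares
t=load('top0');s=load('scene0')
tp=lambda U,V:np.array([(U+.5)/6-.5+210,(V+.5)/6-.5+165])
sp=lambda U,V:np.array([(U+.5)/8-.5+320,(V+.5)/8-.5+155])
print('spot',tri([t,s],[tp(149,194),sp(631,340)]))
print('ring top',tri([t,s],[tp(312,250),sp(383,182)]))
print('corner',tri([t,s],[tp(415,75),sp(390,503)]))
obs=[(t,(88,-62,8),tp(416,75)),(t,(22,-62,8),tp(444,200)),(t,(22,104,8),tp(112,280)),(t,(60,78,8),tp(149,194)),(t,(0,0,72),tp(312,250)),
(s,(60,78,8),sp(631,340)),(s,(0,0,72),sp(383,182)),(s,(88,-62,8),sp(390,503)),(s,(22,-62,8),sp(278,410))]
def W(p,m):
    c,n=np.cos(p[2]),np.sin(p[2]);m=np.array(m)/1000
    return np.array([p[0]+c*m[0]-n*m[1],p[1]+n*m[0]+c*m[1],m[2]])
def f(p): return np.hstack([proj(c,W(p,m))-uv for c,m,uv in obs])
if __name__=='__main__':
    r=least_squares(f,[.42,.17,.2]);p=r.x;print(p,np.degrees(p[2]));print(np.round(r.fun.reshape(-1,2),2))
    for nm,m in dict(nest=(60,78,8),out=(58,0,8)).items(): print(nm,W(p,m))
    k=tri([t,s],[tp(383,520),sp(170,112)]);print('knob mid',k)
    c,n=np.cos(p[2]),np.sin(p[2]);d=k[:2]-p[:2];print('knob in feeder',c*d[0]+n*d[1],-n*d[0]+c*d[1])
E
python3 fit.py
```

```text
spot [0.60887349 0.26395368 0.009994  ]
ring top [0.56944007 0.17409288 0.07393482]
corner [0.6680902  0.13554736 0.00894091]
[0.56879166 0.17508053 0.23605392] 13.524893590775664
[[-0.27 -0.25]
 [ 0.04  0.1 ]
 [-0.13  0.32]
 [-0.18  0.14]
 [-0.48  0.26]
 [ 0.23  0.49]
 [-0.08  0.42]
 [-0.19  0.47]
 [-0.72  0.27]]
nest [0.60888608 0.26494953 0.008     ]
out [0.62518323 0.18864486 0.008     ]
knob mid [0.44786292 0.14421174 0.03841685]
knob in feeder -0.12479441085111281 -0.0017314102716515095
```

```bash
cat > mv.py <<'E'
from fit import *
from scipy.spatial.transform import Rotation as R
P=[0.56879,0.17508,0.23605]
YAW=P[2]
def Rt(): # desired orientation: tool x along feeder x, z down
    c,n=np.cos(YAW),np.sin(YAW); return np.array([[c,n,0],[n,-c,0],[0,0,-1]])
def go(target):
    st=robot.state();q=st['tcp_rot'];Rc=R.from_quat(q[[1,2,3,0]])
    rv=np.degrees((Rc.inv()*R.from_matrix(Rt())).as_rotvec()); d=Rc.inv().apply(np.array(target)-st['tool_pos'])*100
    print('turn',rv.round(2),'shift',d.round(2))
def feed(p):
    c,n=np.cos(YAW),np.sin(YAW);d=np.array(p)[:2]-P[:2];return np.round([1000*(c*d[0]+n*d[1]),1000*(-n*d[0]+c*d[1]),1000*p[2]],1)
E
python3 - <<'E'
from mv import *
print(W(P,(-165,0,200)));go(W(P,(-165,0,200)))
E
```

```text
spot [0.60887349 0.26395368 0.009994  ]
ring top [0.56944007 0.17409288 0.07393482]
corner [0.6680902  0.13554736 0.00894091]
[0.40836556 0.13649244 0.2       ]
turn [3.000e-02 5.000e-02 5.752e+01] shift [-28.8   34.19   0.52]
```

Emit:
apply_moves --pt "0 0 7 -2.6 3.1 0 0" --pt "0 0 12 -5.2 6.2 0 0" --pt "0 0 18 -7.8 9.3 0 0" --pt "0 0 24 -10.4 12.4 0.1 0" --pt "0 0 30 -13.0 15.5 0.2 0" --pt "0 0 36 -15.6 18.6 0.2 0" --pt "0 0 42 -18.2 21.7 0.3 0" --pt "0 0 48 -20.9 24.8 0.3 0" --pt "0 0 53 -23.5 27.9 0.4 0" --pt "0 0 57.5 -26.1 31.0 0.5 0" --pt "0 0 57.5 -28.8 34.2 0.5 0" --pt "0 0 57.5 -28.8 34.2 0.5 0"

```text
time_s: 1.1
tool_pos: [0.4109, 0.1317, 0.2002]
tcp_rot: [0.0, 0.993, 0.115, -0.0]
ft_force: [0.3, 1.2, -0.2]
finger_gap: 0.0174
```

```bash
python3 - <<'E'
from mv import *
s=robot.state();print(s['time_s'],feed(s['tool_pos']),s['finger_gap']);go(W(P,(-165,0,22)))
E
```

```text
spot [0.60887349 0.26395368 0.009994  ]
ring top [0.56944007 0.17409288 0.07393482]
corner [0.6680902  0.13554736 0.00894091]
1.1 [-163.7   -5.3  200.2] 0.017430087029880793
turn [ 0.06  0.01 -0.33] shift [-0.13 -0.54 17.82]
```

Emit:
apply_moves --pt "0 0 0 0 0 0 0" --pt "0 0 0 0 0 4 0" --pt "0 0 0 0 0 8 0" --pt "0 0 0 0 0 12 0" --pt "0 0 0 0 0 15 0" --pt "0 0 0 0 0 17.0 0" --pt "0 0 0 0 0 17.8 0" --pt "0 0 0 0 0 17.8 0"

```text
time_s: 1.77
tool_pos: [0.4073, 0.1374, 0.0213]
tcp_rot: [0.0, 0.993, 0.119, -0.001]
ft_force: [0.1, 0.3, -0.4]
finger_gap: 0.0003
```

```bash
sed -i 's/^print/#print/' fit.py; python3 - <<'E'
from mv import *
snap('top','top1');snap('scene','scene1')
s=robot.state();print(s['time_s'],feed(s['tool_pos']),s['finger_gap'],s['ft_force'])
go(W(P,(-165,0,22)))
a=cv2.imread('pics/top1.png')[165:265,210:310];b=cv2.imread('pics/scene1.png')[115:215,300:400]
cv2.imwrite('pics/z1.png',cv2.resize(np.hstack([a,b]),(800,400),interpolation=cv2.INTER_CUBIC))
E
```

```text
1.8667 [-164.3    0.8   23.4] 0.0006835460531167731 [-0.03456162 -0.95704666  0.22617448]
turn [-0.   -0.05  0.08] shift [-0.07  0.08  0.14]
```

View pics/z1.png

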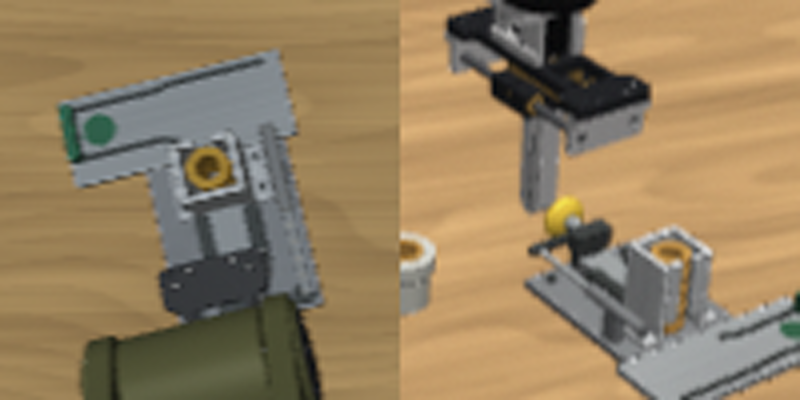

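Emit:
apply_moves --pt "0 0 0 0.8 0 0 0" --pt "0 0 0 1.3 0 0 0" --pt "0 0 0 1.8 0 0 0" --pt "0 0 0 2.3 0 0 0" --pt "0 0 0 2.8 0 0 0" --pt "0 0 0 3.3 0 0 0" --pt "0 0 0 3.8 0 0 0" --pt "0 0 0 4.3 0 0 0" --pt "0 0 0 4.3 0 0 0"

```text
time_s: 2.62
tool_pos: [0.4507, 0.1469, 0.0223]
tcp_rot: [-0.0, 0.993, 0.118, -0.0]
ft_force: [-3.8, -0.6, 2.2]
finger_gap: 0.0007
```

```bash
cat > look.py <<'E'
import sys
from mv import *
t=sys.argv[1]
snap('top','top'+t);snap('scene','scene'+t)
s=robot.state();print(s['time_s'],feed(s['tool_pos']),s['finger_gap'],'f feeder',R.from_rotvec([0,0,-YAW]).apply(s['ft_force']).round(1))
a=cv2.imread(f'pics/top{t}.png')[165:265,210:310];b=cv2.imread(f'pics/scene{t}.png')[130:230,320:420]
cv2.imwrite(f'pics/z{t}.png',cv2.resize(np.hstack([a,b]),(800,400),interpolation=cv2.INTER_CUBIC))
E
python3 look.py 2
```

```text
2.7167 [-121.9    0.2   22.3] 0.0002633575369204666 f feeder [-3.7  0.3  1.8]
```

View pics/z2.png

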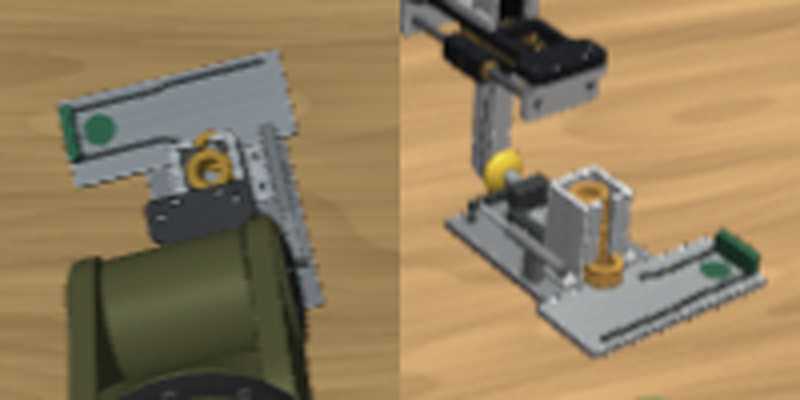

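The push is working: force is about 4 N and the insert is coming out (scene zoom (603,270)). I'll continue slowly.

Emit:
apply_moves --pt "0 0 0 0.4 0 0 0" --pt "0 0 0 0.8 0 0 0" --pt "0 0 0 1.2 0 0 0" --pt "0 0 0 1.6 0 0 0" --pt "0 0 0 2.0 0 0 0" --pt "0 0 0 2.4 0 0 0" --pt "0 0 0 2.8 0 0 0" --pt "0 0 0 3.1 0 0 0" --pt "0 0 0 3.1 0 0 0"

```text
time_s: 3.47
tool_pos: [0.48, 0.154, 0.0223]
tcp_rot: [0.0, 0.993, 0.118, -0.001]
ft_force: [-6.2, -0.4, 2.2]
finger_gap: 0.0002
```

```bash
python3 look.py 3
```

```text
3.5667 [-91.4   0.3  22.3] 0.0006485721458842188 f feeder [-6.3  1.9  2.1]
```

View pics/z3.png

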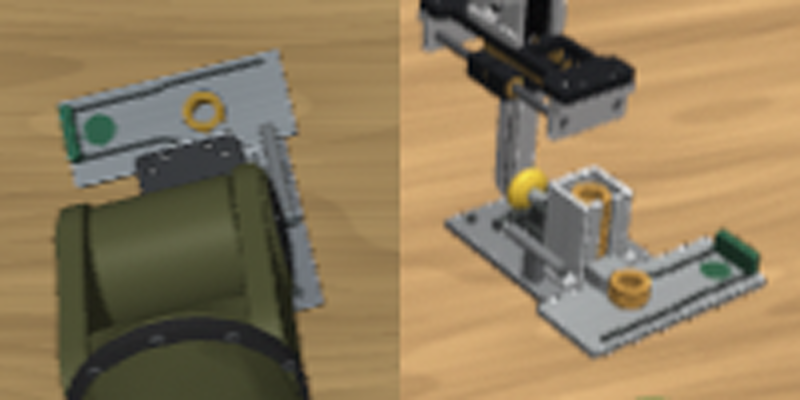

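```bash
python3 - <<'E'
from mv import *
t=load('top3');s=load('scene3')
a=((204+.5)/4-.5+210,(111+.5)/4-.5+165);b=((632-400+.5)/4-.5+320,(281+.5)/4-.5+130)
print(feed(onplane(t,*a,.024)),feed(tri([t,s],[a,b])))
E
```

```text
[51.  -1.9 24. ] [51.8 -0.7 24.4]
```

Emit:
apply_moves --pt "0 0 0 0.2 0 0 0" --pt "0 0 0 0.4 0 0 0" --pt "0 0 0 0.6 0 0 0" --pt "0 0 0 0.6 0 0 0"

```text
time_s: 3.9
tool_pos: [0.4856, 0.1554, 0.0222]
tcp_rot: [0.0, 0.993, 0.118, -0.001]
ft_force: [-6.7, 0.7, 3.2]
finger_gap: 0.0005
```

Emit:
apply_moves --pt "0 0 0 0.1 0 0 0" --pt "0 0 0 0.2 0 0 0" --pt "0 0 0 0.2 0 0 0"

```text
time_s: 4.15
tool_pos: [0.4867, 0.1557, 0.0221]
tcp_rot: [0.0, 0.993, 0.118, -0.002]
ft_force: [-13.2, -2.2, 6.4]
finger_gap: 0.0004
```

Force jumped to 13 N, so that's the hard stop. Now I'll let go.

Emit:
apply_moves --pt "0 0 0 0.1 0 0 0" --pt "0 0 0 0.1 0 0 0" --pt "0 0 0 -0.5 0 0 0" --pt "0 0 0 -2 0 0 0" --pt "0 0 0 -4 0 0 0" --pt "0 0 0 -6 0 0 0" --pt "0 0 0 -8 0 0 0" --pt "0 0 0 -9.5 0 0 0" --pt "0 0 0 -9.5 0 0 0" --pt "0 0 0 -9.5 0 0 0"

```text
time_s: 4.98
tool_pos: [0.3966, 0.1338, 0.0229]
tcp_rot: [-0.0, 0.993, 0.118, 0.001]
ft_force: [0.2, 0.6, 0.3]
finger_gap: 0.0007
```

```bash
python3 look.py 4
```

```text
5.0833 [-1.765e+02  1.000e-01  2.280e+01] 0.0006357040654866248 f feeder [1.1 0.2 0.2]
```

View pics/z4.png

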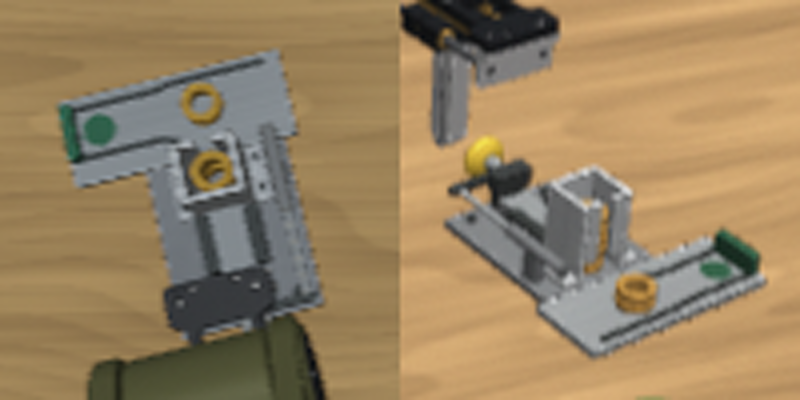

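```bash
python3 - <<'E'
from mv import *
t=load('top4');s=load('scene4')
a=((202+.5)/4-.5+210,(103+.5)/4-.5+165);b=((637-400+.5)/4-.5+320,(286+.5)/4-.5+130)
print(feed(onplane(t,*a,.024)),feed(tri([t,s],[a,b])))
go(W(P,(60,-45,130)))
E
```

```text
[57.2 -1.8 24. ] [58.  -0.8 23.7]
turn [ 0.   -0.09  0.02] shift [ 23.67   4.52 -10.68]
```

Emit:
apply_moves --pt "0 0 0 0 0 -4 0" --pt "0 0 0 0 0 -8 0" --pt "0 0 0 0 0 -10.7 0" --pt "0 0 0 3.5 0.7 -10.7 0" --pt "0 0 0 7 1.4 -10.7 0" --pt "0 0 0 10.5 2.1 -10.7 0" --pt "0 0 0 14 2.8 -10.7 0" --pt "0 0 0 17.5 3.5 -10.7 0" --pt "0 0 0 21 4.2 -10.7 0" --pt "0 0 0 23.7 4.5 -10.7 0" --pt "0 0 0 23.7 4.5 -10.7 0" --pt "0 0 0 23.7 4.5 -10.7 0"

```text
time_s: 6.08
tool_pos: [0.6376, 0.1454, 0.1281]
tcp_rot: [0.0, 0.993, 0.118, -0.001]
ft_force: [-0.1, 0.4, -0.0]
finger_gap: 0.0007
```

```bash
python3 - <<'E'
from mv import *
print(feed(robot.state()['tool_pos']));go(W(P,(60,-45,13)))
E
```

```text
[ 60.  -45.  128.1]
turn [-0.    0.06  0.  ] shift [1.000e-02 0.000e+00 1.151e+01]
```

Emit:
apply_moves --pt "0 0 0 0 0 3 0" --pt "0 0 0 0 0 6 0" --pt "0 0 0 0 0 8.5 0" --pt "0 0 0 0 0 10.3 0" --pt "0 0 0 0 0 11.4 0" --pt "0 0 0 0 0 11.4 0" --pt "0 0 0 0 0 11.4 0"

```text
time_s: 6.67
tool_pos: [0.6369, 0.1455, 0.0162]
tcp_rot: [-0.0, 0.993, 0.118, 0.0]
ft_force: [-0.7, 0.9, 0.7]
finger_gap: 0.0003
```

```bash
python3 look.py 5
```

```text
6.7667 [ 60.  -44.7  17.2] 0.00028283909447208847 f feeder [ 0.9 -1.   0.4]
```

View pics/z5.png

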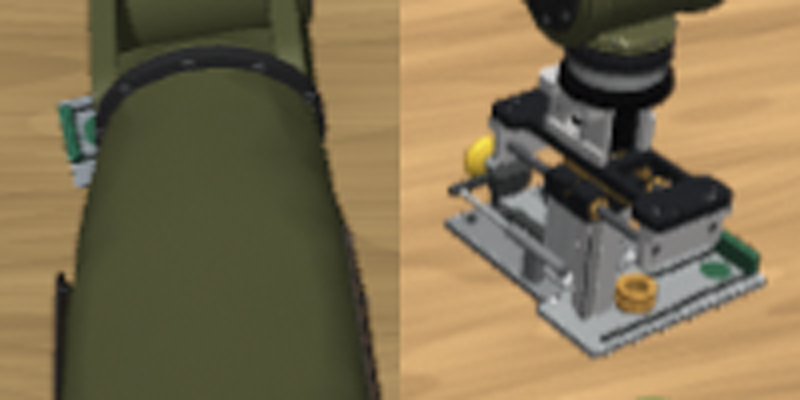

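Emit:
apply_moves --pt "0 0 0 0 0 0.3 0" --pt "0 0 0 0 -0.7 0.3 0" --pt "0 0 0 0 -1.3 0.3 0" --pt "0 0 0 0 -1.7 0.3 0" --pt "0 0 0 0 -2.1 0.3 0" --pt "0 0 0 0 -2.5 0.3 0" --pt "0 0 0 0 -3.0 0.3 0" --pt "0 0 0 0 -3.5 0.3 0" --pt "0 0 0 0 -4.0 0.3 0" --pt "0 0 0 0 -4.5 0.3 0" --pt "0 0 0 0 -4.5 0.3 0"

```text
time_s: 7.68
tool_pos: [0.626, 0.1902, 0.0124]
tcp_rot: [-0.0, 0.993, 0.118, -0.0]
ft_force: [0.6, -0.1, -0.4]
finger_gap: 0.0
```

```bash
python3 look.py 6
```

```text
7.7833 [59.2  0.4 12.4] 0.0003390297401543257 f feeder [ 0.6 -1.3  0.3]
```

View pics/z6.png

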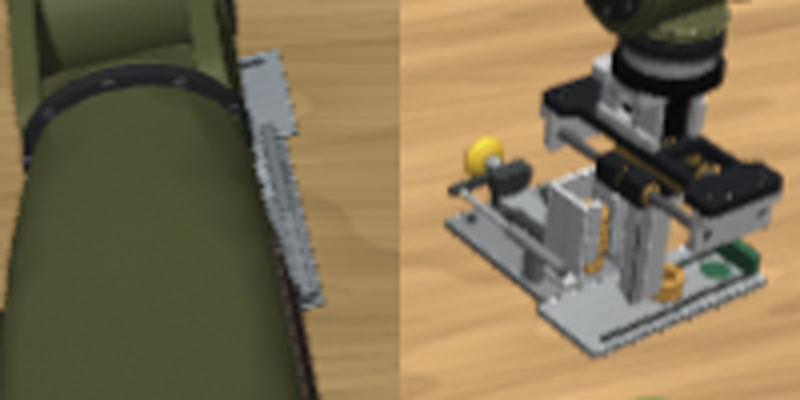

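The insert is being pushed along flat (scene zoom (668,283)).

Emit:
apply_moves --pt "0 0 0 0 -0.4 0 0" --pt "0 0 0 0 -0.9 0 0" --pt "0 0 0 0 -1.4 0 0" --pt "0 0 0 0 -1.9 0 0" --pt "0 0 0 0 -2.4 0 0" --pt "0 0 0 0 -2.9 0 0" --pt "0 0 0 0 -3.4 0 0" --pt "0 0 0 0 -3.9 0 0" --pt "0 0 0 0 -4.3 0 0" --pt "0 0 0 0 -4.6 0 0" --pt "0 0 0 0 -4.8 0 0" --pt "0 0 0 0 -4.8 0 0"

```text
time_s: 8.78
tool_pos: [0.615, 0.2362, 0.0124]
tcp_rot: [-0.0, 0.993, 0.118, -0.0]
ft_force: [-0.1, 0.2, -0.1]
finger_gap: 0.0006
```

```bash
python3 look.py 7
```

```text
8.8833 [59.2 48.2 12.4] 0.0002847774525712592 f feeder [-0.   0.5 -0.5]
```

View pics/z7.png

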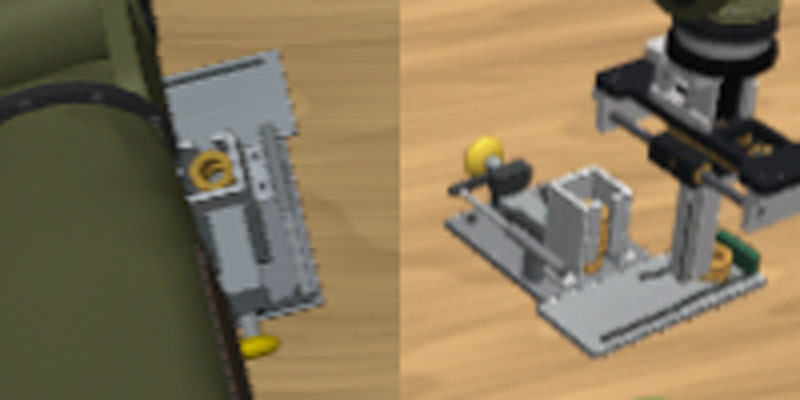

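Close to the stop. I'll creep the rest of the way and watch the force.

Emit:
apply_moves --pt "0 0 0 0 -0.2 0 0" --pt "0 0 0 0 -0.4 0 0" --pt "0 0 0 0 -0.5 0 0" --pt "0 0 0 0 -0.5 0 0"

```text
time_s: 9.22
tool_pos: [0.6138, 0.2409, 0.0124]
tcp_rot: [-0.0, 0.993, 0.118, 0.0]
ft_force: [-0.4, 0.0, 0.1]
finger_gap: 0.0003
```

Emit:
apply_moves --pt "0 0 0 0 -0.1 0 0" --pt "0 0 0 0 -0.2 0 0" --pt "0 0 0 0 -0.2 0 0"

```text
time_s: 9.47
tool_pos: [0.6137, 0.2415, 0.0125]
tcp_rot: [0.001, 0.993, 0.118, 0.0]
ft_force: [2.5, -6.9, 0.1]
finger_gap: 0.0004
```

```bash
python3 look.py 8
```

```text
9.5667 [59.3 54.1 12.4] 0.0004858797925146273 f feeder [ 0.7 -7.5 -0.1]
```

View pics/z8.png

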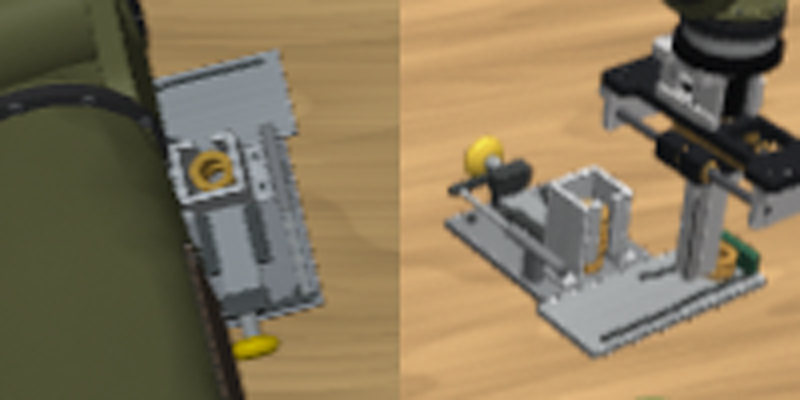

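Contact with the stop: 7.5 N at y 54.1, against about 55 expected. Backing off, rising and retreating.

Emit:
apply_moves --pt "0 0 0 0 0.5 0 0" --pt "0 0 0 0 2 0 0" --pt "0 0 0 0 2.5 0 0" --pt "0 0 0 0 2.5 -3 0" --pt "0 0 0 0 2.5 -7 0" --pt "0 0 0 0 2.5 -11 0" --pt "0 0 0 0 2.5 -15 0" --pt "0 0 0 -4 2.5 -15 0" --pt "0 0 0 -8 2.5 -15 0" --pt "0 0 0 -12 2.5 -15 0" --pt "0 0 0 -16 2.5 -15 0" --pt "0 0 0 -20 2.5 -15 0"

```text
time_s: 10.57
tool_pos: [0.423, 0.1705, 0.1622]
tcp_rot: [-0.0, 0.993, 0.118, 0.0]
ft_force: [0.1, -0.2, 0.7]
finger_gap: 0.0008
```

Emit:
apply_moves --pt "0 0 0 -4 0 0 0" --pt "0 0 0 -6 0 0 0" --pt "0 0 0 -6 0 0 0" --pt "0 0 0 -6 0 0 0"

```text
time_s: 10.9
tool_pos: [0.3666, 0.1572, 0.1631]
tcp_rot: [-0.0, 0.993, 0.118, 0.001]
ft_force: [0.8, -0.3, 0.4]
finger_gap: 0.0004
```

```bash
python3 look.py 9
```

```text
11.0 [-199.9   29.9  162.7] 0.0006422173518436046 f feeder [-0.4  0.  -0. ]
```

View pics/z9.png

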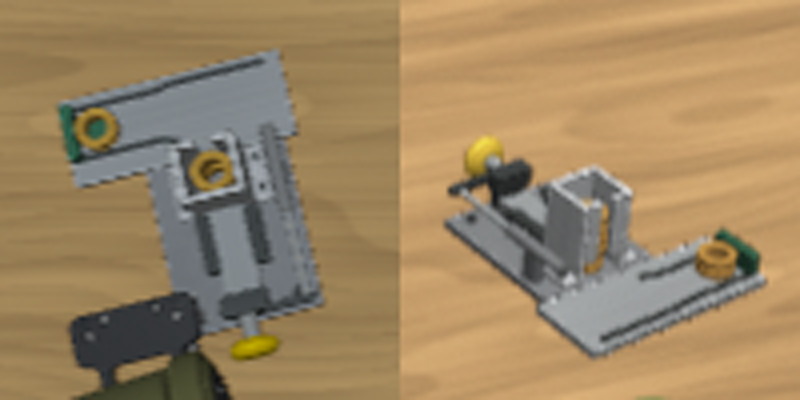

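View pics/top9.png

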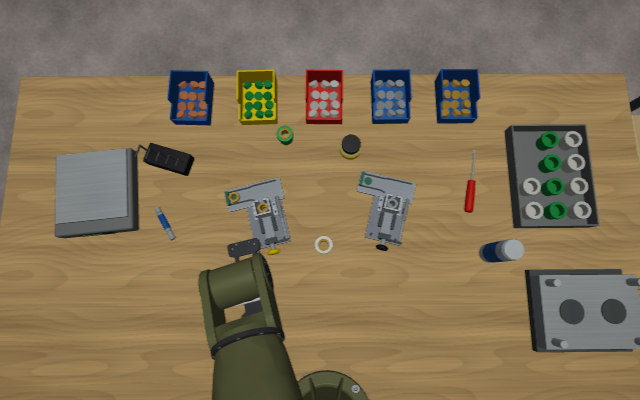

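```bash
python3 - <<'E'
from mv import *
t=load('top9');s=load('scene9')
a=((96.5+.5)/4-.5+210,(129+.5)/4-.5+165);b=((718-400+.5)/4-.5+320,(252+.5)/4-.5+130)
print(feed(onplane(t,*a,.024)),feed(onplane(s,*b,.024)),feed(tri([t,s],[a,b])))
print('expected px nest top',proj(t,W(P,(60,78,24))),a,proj(s,W(P,(60,78,24))),b)
d=np.abs(load('scene9')['pixels'].astype(int)-load('scene0')['pixels']).max(2)>40
n,l,st,c=cv2.connectedComponentsWithStats(d.astype(np.uint8));print([x.tolist() for x in st[1:] if x[4]>8])
d=np.abs(load('top9')['pixels'].astype(int)-load('top0')['pixels']).max(2)>40
n,l,st,c=cv2.connectedComponentsWithStats(d.astype(np.uint8));print([x.tolist() for x in st[1:] if x[4]>8])
E
```

```text
[56.9 76.4 24. ] [57.7 79.2 24. ] [57.6 77.4 24.3]
expected px nest top [232.99854498 195.98437223] (233.75, 196.875) [399.35171422 193.12290461] (399.125, 192.625)
[[248, 0, 7, 12, 47], [267, 0, 6, 13, 39], [277, 0, 89, 85, 5206], [382, 0, 5, 3, 13], [243, 15, 30, 27, 484], [410, 14, 19, 5, 67], [404, 17, 22, 20, 295], [404, 32, 40, 44, 315], [390, 38, 38, 37, 226], [427, 47, 2, 9, 10], [219, 52, 19, 37, 467], [242, 63, 15, 10, 81], [346, 74, 4, 4, 11], [325, 81, 42, 41, 838], [363, 175, 10, 6, 42], [393, 190, 12, 10, 84]]
[[228, 192, 12, 11, 83], [256, 201, 8, 7, 23], [263, 206, 5, 6, 11], [198, 238, 103, 162, 10756], [0, 349, 119, 51, 4274]]
```

```bash
python3 -c "
from workcell import robot
print(robot.finish_job())"
```

```text
the job is handed in; nothing more can be done
None
```

The job is handed in, at about 11 s of the 48 s allowed. I saw no sign of a failed step, but no verdict is reported.

- **Plunger:** I pushed the yellow knob in with the shut fingers until the force jumped from about 7 N to 13 N, which I took as the hard stop. One insert came out to about (58, -1) mm in the feeder frame. After I let go, the knob was back at its starting pixel position and the rest of the stack had dropped.
- **Insert:** I pushed it along the lane with the fingertips until it met the stop at 7.5 N, then backed off and moved clear.
- **Last checks:** From both cameras the insert measured (57.6, 77.4) mm with its top at z 24.3 mm, so it lies flat. That is about 2.5 mm from the nest centre, against a 5 mm limit.
- **Disagreement:** The two single-camera estimates differ by about 3 mm along the lane (y 76.4 and 79.2 mm). The measured x of about 57 mm is also 1–2 mm lower than the lane lips should allow. Both fit the camera calibration error and how well I could pick pixels.
- **Everything else:** Comparing before and after pictures showed changes only at the arm, the magazine and the nest. The steel feeder and the other items on the bench show no change.

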